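Child-mode shock drill on a training defibrillator

TASK

Run a child drill on the yellow training defibrillator with your fingertips: press its green power key to switch it on, push the white patient switch all the way across from the grown-up to the child end, then reach down into the round well, press the sunken orange shock key fully in, keep it in for a moment and let it go. Do not press the power key again once the switch is over (that turns the trainer off), nor the shock key while the switch still stands at grown-up. Push or press the controls only; leave the trainer standing where it is and do not lift or knock the things lying beside it.

Things in the scene. Friction and masses are not known exactly. Their poses are not given: they have to be found in the camera images.
- trainer: Yellow training defibrillator, 260 mm wide (y), 256 mm deep (x), 70 mm high, 2.4 kg, loose on rubber feet (slides if pushed with over about 12 N). Origin: centre of its underside; z up, x points from the user's edge to the black carrying handle (bar 45 mm up, out to x = 170 mm), y to its left. Its flat top (the deck) is 70 mm above the origin; nothing on it stands over 10 mm higher.
- shock_key_top (a point): Centre of the top face of the round orange shock key, 36 mm across, with a black bolt mark, at the bottom of the round well. The well is 60 mm across with straight walls, its mouth (orange collar, flush) level with the deck; the key's top lies 16 mm below the deck, and the well's floor around the key 26 mm below the deck.
- shock_key (a joint): Travel of the shock key straight down: 0 released, 0.006 m fully in. A spring returns it; it starts to give at about 2 N and is fully in at about 4.5 N.
- power_key_top (a point): Centre of the top face of the round green power key, 30 mm across, which stands 6 mm above the deck, on the black panel, left.
- power_key (a joint): Travel of the power key straight down: 0 released, 0.0045 m fully in. A spring returns it; it starts to give at about 2 N and is fully in at about 4.5 N.
- patient_switch_top (a point): Centre of the top of the white slide switch tab on the black panel, right. The tab is 22 mm long (trainer's x), 12 mm wide (trainer's y) and its top stands 10 mm above the deck. It slides along the trainer's -y (to the user's right); the deck on either side of it is flat and free.
- patient_switch (a joint): Position of the slide switch: about 0 (0 to 0.004 m at the start) at the grown-up end, marked by the large white figure on the trainer's left (+y) side of the track; 0.020 m at the end stop on the child end, marked by the small figure. Rubs with about 1.5 N and stays where it is left.
- pads_box: White and blue carton of electrode pads, 110 x 150 x 28 mm, lying left of the trainer. Origin: centre of its underside. Leave alone.
- forceps: Steel tissue forceps, 140 mm long, 9 mm high, lying right of the trainer. Origin: under its middle. Leave alone.
- gallipot: Small steel bowl, 84 mm across, 45 mm high, right of the trainer. Origin: centre of its underside. Leave alone.
- suture_pad: Skin-coloured suturing practice pad on a white base, 180 x 120 x 20 mm, far right. Origin: centre of its underside. Leave alone.
- needle_holder: Steel needle holder with two brass-coloured finger rings, 165 mm long, 7 mm high, in front of the trainer (user's side). Origin: under its middle. Leave alone.

How it is judged:
By the outcome, as a careful person would: the job done as asked, in the order asked, and still so for the second after the job is handed in, with the robot touching nothing.
It also fails if it takes over 45 s, if anything falls off the work surface, if the arm or the gripper's body presses on something with over 40 N, if the wrist force passes 120 N, or if a joint passes its speed limit or range.

ROBOT

A 6-joint arm with a two-finger parallel gripper is mounted at the origin on the work surface. World frame = base frame: x ahead of the robot, y to its left, z up, the work surface at z = 0. Lengths are in m, angles in rad, forces in N, time in s.
With the tool pointing down it reaches from about 0.275 to 0.85 m from the base axis. Payload 5.2 kg.
Tool frame: the origin (TCP) lies midway between the tips of the shut fingers; the grasp point (between the pads) lies 19 mm behind it; x points along the fingers, y is the direction in which the jaws open and shut, and the axes are right-handed (so a half turn about x gives the same grasp; the last joint's range is limited). The gripper opens to 85 mm and grips with 20 to 120 N. Pads are 22 mm wide; open, the fingers measure 114 mm over their backs; the gripper's body (76 mm by 85 mm) begins 54 mm behind the grasp point. The pads swing forward as they close: fully open they stand 13 mm farther back than shut.
Start: joints at [-1.308, 0.259, 1.535, -0, 1.348, -0.203], TCP at [0.247, -0.491, 0.231] pointing down, gripper open.
Joint ranges: [-3.14, 3.14], [-0.91, 2.08], [0.19, 2.58], [-1.22, 4.36], [0.22, 2.71], [-3.12, 3.12]. Speed limits (rad/s): [2.57, 2.57, 3.14, 3.14, 3.14, 3.14].

INTERFACE

Orientations are given as a rotation vector (axis times angle).
In Python, from plant import sense, get_image, camera_model, finish_job gives the robot as it stands. The module is installed in compiled form; this text tells all that it offers.
- The arm moves only by the tool drive_tool, never from a script. Its argument "steps" is a list of rows, each an object of numbers: "x", "y", "z": the shift along the tool's x, y, z in cm; "roll": the turn about the tool's x in units of 5 degrees (1.0 is 5 degrees). A call has exactly 10 rows; each row is the pose to reach, as a shift and turn from the pose measured when the call began, along the tool's axes at that moment; what a row does not reach only later rows make up. A row lasts 1/12 s, in which the tool goes at most 41.7 mm and 7.16 degrees, less where a joint would pass 70% of its speed; a pose out of reach is approached as far as the arm can. A call with a gripper value outside its range is refused whole. "fingers" is the finger opening in cm, from 0 to 8.54, set as the call begins (left out, the last holds). The fingers move at their own pace and stop on an object; the grip force is fixed at half the most. Time passes only in rows, so rows that repeat a pose let the fingers close, or fill a call up. It gives the time, the measured TCP pose, the force and the opening at its end, in the units of the state.
- sense(): the state, without advancing time (a new reading comes with each control period).
- get_image(name): name is "side" or "top" or "wrist"; returns the picture (400x640x3 uint8, red, green, blue); there is no depth.
- camera_model(name): a dict with "vfov" (degrees; the focal length in pixels is half the picture's height over the tangent of half this angle, whatever the lens; pixels are square), "cx", "cy" (the principal point, pixels), "rvec" (rotation vector, rad) and "tvec" (3), from world to camera coordinates, as OpenCV has them. Camera axes: x right, y down, z forward; pixel columns grow to the right and rows downward; lengths in m; the calibration is good to about 2 mm. A picture is of the moment at which its call begins: read the wrist's pose just before it. camera_model takes no time and is no camera call; for the wrist camera it gives the pose at the moment of the call.
- finish_job(): hands the job in, once; it reports no verdict.
The state is a dict: "time_s": time; "q": joint angles; "qvel": joint speeds; "joint_torque": joint torques, N m; "tool_pos": TCP position; "tool_rot": TCP orientation; "contact_force": force on the tool from outside, world axes, zero at the start; "torque": the same for the moment, N m; "width": opening from 0.0 (shut) to 1.0 (fully open).
Only numpy, scipy, OpenCV 4.12 (cv2) and the standard library are available. Lean on these libraries where they do the work, as an engineer would, in place of code of your own. Each camera call takes 0.05 s, during which the arm holds its last target. There are 200 camera calls.

## Working session

There is one attempt and no reset: what is moved stays moved. The work goes in short steps, Python scripts to look and compute and a tool call to move; the robot and the scene stay as the last step left them, time stands still between calls to the robot, and variables do not carry over. Pictures are saved under pics/ and viewed, about 8 in all and at most 12, crops included, and the job is handed in when it is done.

Besides the shell and the picture viewer there is one more tool, called after "Emit:" as name([rows], argument=value, ...), one row to a line, values as JSON. drive_tool: Moves the arm, as the interface text tells. Its arguments: {"type":"object","properties":{"steps":{"type":"array"},"fingers":{"type":"number"}},"required":["steps"]}

```bash
mkdir -p pics
cat > h.py <<'E'
import numpy as np, cv2
from plant import sense, get_image, camera_model, finish_job
def save(name,img,box=None,s=1):
    if box: img=img[box[1]:box[3],box[0]:box[2]]
    img=cv2.resize(img,None,fx=s,fy=s,interpolation=cv2.INTER_CUBIC)
    cv2.imwrite('pics/'+name+'.png',img[:,:,::-1])
def K(m): 
    f=200/np.tan(np.radians(m['vfov'])/2); return np.array([[f,0,m['cx']],[0,f,m['cy']],[0,0,1]])
def ray(m,u,v,z):
    R=cv2.Rodrigues(np.array(m['rvec'],float))[0]; t=np.array(m['tvec'],float)
    c=-R.T@t; d=R.T@np.linalg.inv(K(m))@np.array([u,v,1.])
    return c+d*(z-c[2])/d[2]
def proj(m,p):
    return cv2.projectPoints(np.array(p,float).reshape(-1,3),np.array(m['rvec'],float),np.array(m['tvec'],float),K(m),None)[0][:,0]
E
python3 - <<'E'
from h import *
for n in('top','side'):
    im=get_image(n); np.save(n,im); save(n+'0',im); print(n,camera_model(n))
s=sense(); print(s)
R=cv2.Rodrigues(np.array(s['tool_rot']))[0]; print(R.round(3))
E
```

```text
top {'vfov': 54.65318229780509, 'cx': 326.3723263291974, 'cy': 200.38547664975763, 'rvec': array([ 2.07903952, -2.14047352,  0.17778435]), 'tvec': array([-0.07183809,  0.59846664,  1.07397576])}
side {'vfov': 51.344084681716566, 'cx': 324.35067388543854, 'cy': 192.0253979511642, 'rvec': array([ 2.15755326e+00, -4.32010893e-02,  1.24089084e-03]), 'tvec': array([-0.55576994,  0.02038134,  1.30155297])}
{'time_s': 0.1, 'q': array([-1.30778899e+00,  2.59278926e-01,  1.53596912e+00, -3.10382289e-05,
        1.34802917e+00, -2.02801558e-01]), 'qvel': array([ 0.00015812, -0.00229854, -0.00390761, -0.00135948,  0.00052007,
        0.0005426 ]), 'joint_torque': array([ 4.80645831e-03, -4.46962631e+01, -2.91251224e+01,  2.76226785e-05,
        6.14645483e-03,  2.52292591e-05]), 'tool_pos': array([ 0.2469123 , -0.49092066,  0.23055492]), 'tool_rot': array([ 1.96274831,  0.46730578, -1.96291162]), 'contact_force': array([0.00224215, 0.78999017, 0.69649863]), 'torque': array([ 0.0189738 , -0.01369424,  0.00218929]), 'width': 1.0005636382568859}
[[-0.     0.449 -0.893]
 [ 0.002 -0.893 -0.449]
 [-1.    -0.002 -0.   ]]
```

View pics/top0.png

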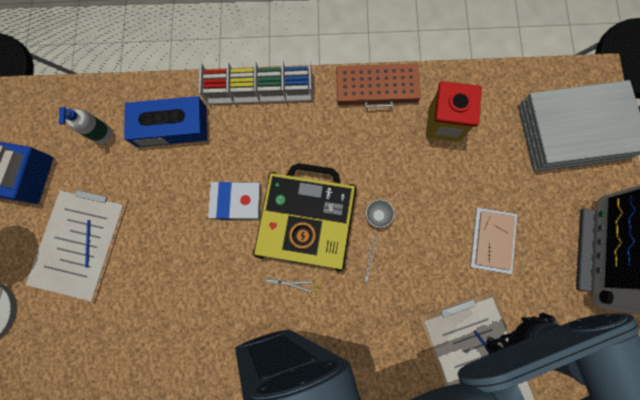

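View pics/side0.png

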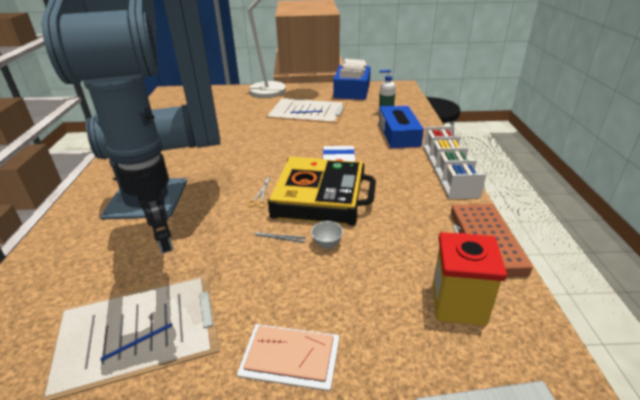

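The top view shows the trainer at about (305,220), the green key at (281,200), the shock well at (303,235) and the patient switch near (335,193). Next I'll measure by colour and zoom in.

Run:
```python
from h import *
im=np.load('top.npy'); m=camera_model('top')
save('topz',im,(245,155,405,275),5)
hsv=cv2.cvtColor(im,cv2.COLOR_RGB2HSV)
sub=np.zeros(im.shape[:2],np.uint8); sub[165:275,250:360]=1
def cen(lo,hi,box):
    k=cv2.inRange(hsv,lo,hi)*0; k[box[1]:box[3],box[0]:box[2]]=cv2.inRange(hsv,lo,hi)[box[1]:box[3],box[0]:box[2]]
    n,l,st,c=cv2.connectedComponentsWithStats(k); i=1+np.argmax(st[1:,4]); return c[i],st[i],(l==i).astype(np.uint8)
g,s,_=cen((45,80,60),(90,255,255),(265,185,295,215)); print('green',g,s,ray(m,*g,.076))
o,s,_=cen((5,150,120),(18,255,255),(280,215,325,255)); print('orange',o,s,ray(m,*o,.070),ray(m,*o,.054))
y,s,k=cen((22,120,90),(32,255,255),(250,165,362,275)); 
cn=max(cv2.findContours(k,0,2)[0],key=cv2.contourArea); r=cv2.minAreaRect(cn); b=cv2.boxPoints(r)
print('rect',r); 
for p in b: print(p,ray(m,*p,.07).round(4))
```

```text
green [280.04705882 199.28235294] [275 194  11  11  85] [0.59979362 0.04367867 0.076     ]
orange [301.75510204 235.12244898] [290 223  25  25 147] [ 0.49523622 -0.01692775  0.07      ] [ 0.49691423 -0.01552785  0.054     ]
rect ((304.0854797363281, 220.24588012695312), (89.38866424560547, 85.12197875976562), 9.130176544189453)
[253.2039  255.17563] [0.4426 0.1211 0.07  ]
[266.7109  171.13211] [0.6866 0.0836 0.07  ]
[354.96704 185.31613] [ 0.6354 -0.1737  0.07  ]
[341.46005 269.35965] [ 0.3965 -0.1263  0.07  ]
```

View pics/topz.png

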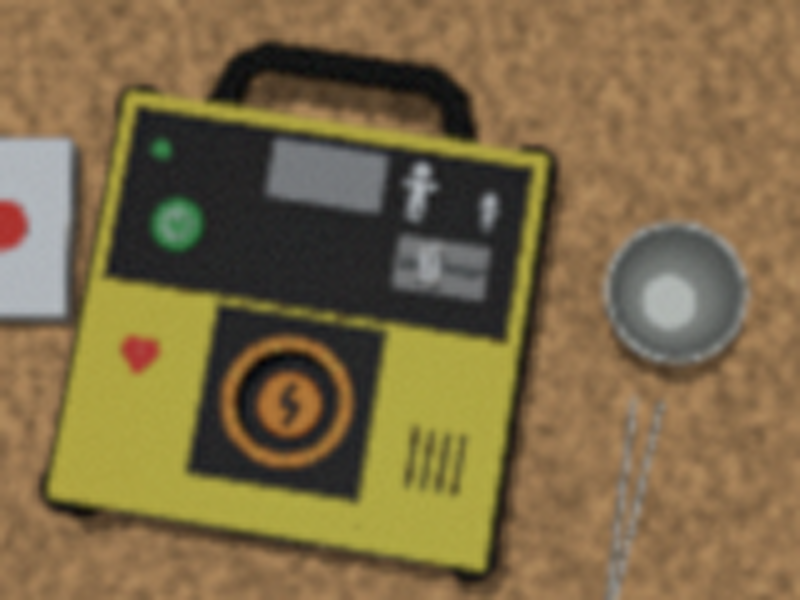

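Image up is world +x. The tab is at about (331,208), the key at (280,199) and the well at (302,235). The trainer's yaw is about -10°. Now I'll shut the fingers and move over the trainer for a wrist view.

Emit:
drive_tool([
  {"x":-0.5,"y":-1,"z":-1.5,"roll":0.4},
  {"x":-1,"y":-2.5,"z":-4,"roll":1},
  {"x":-1.5,"y":-4,"z":-6.5,"roll":1.7},
  {"x":-2,"y":-6,"z":-9,"roll":2.4},
  {"x":-2,"y":-8,"z":-12,"roll":3.1},
  {"x":-2,"y":-10,"z":-15,"roll":3.8},
  {"x":-2,"y":-12,"z":-18,"roll":4.5},
  {"x":-2,"y":-14,"z":-21,"roll":5.2},
  {"x":-2,"y":-15.5,"z":-23.5,"roll":5.8},
  {"x":-2,"y":-16.5,"z":-25,"roll":6},
], fingers=0)

```text
time_s: 0.93
tool_pos: [0.397, -0.2283, 0.2507]
tool_rot: [-2.19, 0.061, 2.191]
contact_force: [0.1, 0.3, -0.7]
width: -0.002
```

```bash
cat >> h.py <<'E'
def to(p,yaw=None):
    "shift in tool axes (cm), roll units, from present pose to world p with tool-y at angle yaw(deg)"
    s=sense(); R=cv2.Rodrigues(np.array(s['tool_rot']))[0]
    a=np.degrees(np.arctan2(R[1,1],R[0,1]))
    print('t',round(s['time_s'],2),'pos',s['tool_pos'].round(4),'yaw',round(a,1),'F',s['contact_force'].round(2),'w',round(s['width'],3))
    print('shift cm',(R.T@(np.array(p)-s['tool_pos'])*100).round(2), 'roll', None if yaw is None else round(((a-yaw+180)%360-180)/5,2))
E
python3 - <<'E'
from h import *
to([.50,-.02,.27],-100)
m=camera_model('wrist');R=cv2.Rodrigues(np.array(m['rvec']))[0];print('cam',-R.T@m['tvec'],R.round(2),m['vfov'])
E
```

```text
t 0.93 pos [ 0.397  -0.2283  0.2507] yaw -93.4 F [ 0.13  0.31 -0.67] w -0.002
shift cm [ -1.87 -21.41  -9.05] roll 1.33
cam [ 0.47244711 -0.23364593  0.39231842] [[-0.06 -1.   -0.  ]
 [-0.95  0.05  0.29]
 [-0.29  0.02 -0.96]] 66.79662963151013
```

Emit:
drive_tool([
  {"x":-0.3,"y":-1,"z":-0.3,"roll":0.1},
  {"x":-0.6,"y":-3,"z":-0.8,"roll":0.3},
  {"x":-1,"y":-6,"z":-1.5,"roll":0.6},
  {"x":-1.5,"y":-9,"z":-2.5,"roll":0.9},
  {"x":-2,"y":-12,"z":-3.5,"roll":1.2},
  {"x":-2,"y":-15,"z":-4.5,"roll":1.3},
  {"x":-2,"y":-18,"z":-5.5,"roll":1.3},
  {"x":-2,"y":-20,"z":-6,"roll":1.3},
  {"x":-2,"y":-21,"z":-6.2,"roll":1.3},
  {"x":-2,"y":-21,"z":-6.2,"roll":1.3},
])

```text
time_s: 1.77
tool_pos: [0.4712, -0.0207, 0.2709]
tool_rot: [-2.13, 0.177, 2.133]
contact_force: [-0.0, 0.2, 0.2]
width: 0.002
```

Run:
```python
from h import *
to([.50,-.02,.27],-100)
m=camera_model('wrist'); im=get_image('wrist'); np.save('w1',im); np.save('w1m',m,allow_pickle=True); save('w1',im,None,1.25)
```

```text
t 1.77 pos [ 0.4712 -0.0207  0.2709] yaw -99.7 F [-0.05  0.19  0.22] w 0.002
shift cm [ 0.09 -0.55 -2.82] roll 0.06
```

View pics/w1.png

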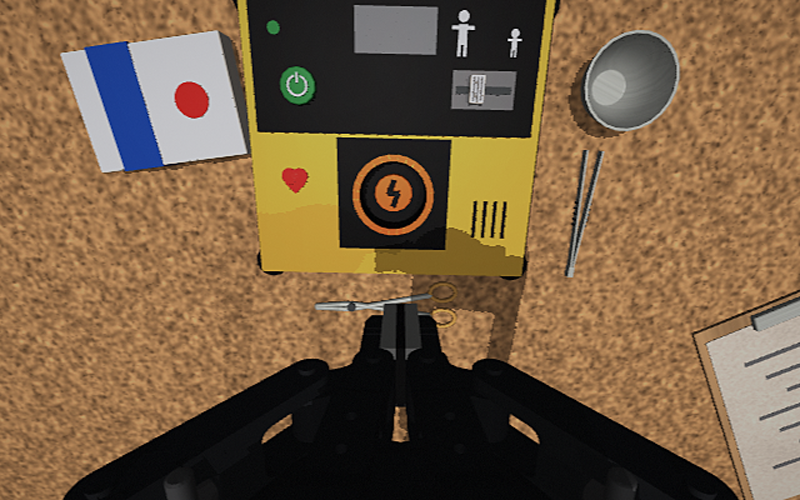

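The wrist view (shown at 1.25x) has the power key at (297,85), the shock key at (394,193), the tab at (477,90), the bowl at (632,80) and the shut fingertips at (400,310).

Run:
```python
from h import *
im=np.load('w1.npy'); m=np.load('w1m.npy',allow_pickle=True).item(); T=np.load('top.npy'); mt=camera_model('top')
hsv=cv2.cvtColor(im,cv2.COLOR_RGB2HSV)
def cen(k,box):
    q=k*0; x0,y0,x1,y1=box; q[y0:y1,x0:x1]=k[y0:y1,x0:x1]
    c=max(cv2.findContours(q,0,1)[0],key=lambda c:cv2.contourArea(cv2.convexHull(c))); return cv2.convexHull(c)
def ctr(h,z):
    w=np.array([ray(m,*p,z)[:2] for p in h[:,0]],np.float32); return w
g=ctr(cen(cv2.inRange(hsv,(45,80,60),(90,255,255)),(220,45,260,90)),.076); print('green',cv2.minEnclosingCircle(g))
org=cv2.inRange(hsv,(3,130,100),(20,255,255))
o=ctr(cen(org,(276,115,352,195)),.07); print('collar',cv2.fitEllipse(o))
h=cen(org,(297,135,333,172)); o=ctr(h,.054); print('key',cv2.fitEllipse(o))
wt=cv2.inRange(hsv,(0,0,185),(179,60,255)); h=cen(wt,(366,55,400,90)); print('tab px',cv2.minAreaRect(h)); t=ctr(h,.08); print('tab',cv2.minAreaRect(t))
# deck edges: yellow mask left/right edges, rows 115..205
ye=cv2.inRange(hsv,(20,120,60),(33,255,255))
L=[];Rr=[]
for v in range(20,200,4):
    u=np.where(ye[v,150:470])[0]+150
    L.append(ray(m,u[0],v,.07)[:2]); Rr.append(ray(m,u[-1]+1,v,.07)[:2])
for e in(L,Rr):
    l=cv2.fitLine(np.array(e,np.float32),cv2.DIST_HUBER,0,.01,.01).ravel(); print('edge',np.degrees(np.arctan2(l[1],l[0])),l)
# collar bottom edge
B=[]
for u in range(225,405,6):
    v=np.where(ye[100:225,u])[0]; B.append(ray(m,u,v[-1]+101,.07)[:2])
l=cv2.fitLine(np.array(B,np.float32),cv2.DIST_HUBER,0,.01,.01).ravel(); print('front',np.degrees(np.arctan2(l[1],l[0])),l)
print('from top cam: tab',ray(mt,331,208,.08))
```

```text
green ((0.5985521674156189, 0.043924931436777115), 0.014556026086211205)
collar ((0.49529650807380676, -0.017462333664298058), (0.07284416258335114, 0.07362816482782364), 173.9183807373047)
key ((0.495594322681427, -0.017484363168478012), (0.03431958332657814, 0.035752538591623306), 168.20050048828125)
tab px ((382.0, 67.5), (15.0, 10.0), 90.0)
tab ((0.5737793445587158, -0.10091695934534073), (0.01027193944901228, 0.013932554982602596), 80.35033416748047)
edge -10.761343 [ 0.9824135  -0.18671855  0.5649272   0.09583087]
edge -10.7244215 [ 0.9825336  -0.18608543  0.52315426 -0.1506994 ]
front 79.196625 [ 0.18743907  0.9822762   0.421597   -0.0021138 ]
from top cam: tab [ 0.5690571  -0.10231692  0.08      ]
```

Both cameras agree: yaw is -10.75°, the key radius is 14.6 mm (expected 15), the shock key is about 35 mm across (expected 36), and the deck is about 251 mm wide with its rounded edges. Now I'll move over the power key.

Run:
```python
from h import *
to([.5985,.044,.10],-100.75)
```

```text
t 1.82 pos [ 0.471 -0.022  0.271] yaw -99.7 F [ 0.79 -0.86  0.18] w 0.001
shift cm [ 17.1   -8.62 -11.48] roll 0.2
```

Emit:
drive_tool([
  {"x":1,"y":-0.7,"z":-0.8},
  {"x":3,"y":-2,"z":-2.5},
  {"x":5.5,"y":-3.5,"z":-4.5},
  {"x":8,"y":-5,"z":-6.5},
  {"x":10.5,"y":-6.5,"z":-8.5},
  {"x":13,"y":-7.8,"z":-10.2,"roll":0.2},
  {"x":15,"y":-8.5,"z":-11.3,"roll":0.2},
  {"x":16.5,"y":-8.6,"z":-11.5,"roll":0.2},
  {"x":17.0,"y":-8.6,"z":-11.5,"roll":0.2},
  {"x":17.0,"y":-8.6,"z":-11.5,"roll":0.2},
])

```text
validation failed for argument at $.st...
```

Run:
```python
from h import *
to([.5985,.044,.0715],-100.75)
```

```text
t 1.82 pos [ 0.471 -0.022  0.271] yaw -99.7 F [ 0.79 -0.86  0.18] w 0.001
shift cm [ 19.95  -8.62 -11.48] roll 0.2
```

The call was refused because some rows had no roll value. I'll resend it with roll in every row.

Emit:
drive_tool([
  {"x":1,"y":-0.7,"z":-0.8,"roll":0.1},
  {"x":3,"y":-2,"z":-2.5,"roll":0.1},
  {"x":5.5,"y":-3.5,"z":-4.5,"roll":0.2},
  {"x":8,"y":-5,"z":-6.5,"roll":0.2},
  {"x":10.5,"y":-6.5,"z":-8.5,"roll":0.2},
  {"x":13,"y":-7.8,"z":-10.2,"roll":0.2},
  {"x":15,"y":-8.5,"z":-11.3,"roll":0.2},
  {"x":16.5,"y":-8.6,"z":-11.5,"roll":0.2},
  {"x":17.0,"y":-8.6,"z":-11.5,"roll":0.2},
  {"x":17.0,"y":-8.6,"z":-11.5,"roll":0.2},
])

```text
time_s: 2.65
tool_pos: [0.5973, 0.0427, 0.0984]
tool_rot: [-2.115, 0.199, 2.128]
contact_force: [-0.9, -0.6, -0.1]
width: 0.003
```

Run:
```python
from h import *
to([.5985,.044,.0715],-100.75)
```

```text
t 2.65 pos [0.5973 0.0427 0.0984] yaw -100.8 F [-0.87 -0.57 -0.1 ] w 0.003
shift cm [ 2.69 -0.15 -0.11] roll -0.02
```

Press down first to 72 mm, then hold.

Emit:
drive_tool([
  {"x":0.5,"y":-0.1,"z":-0.1,"roll":0},
  {"x":1.0,"y":-0.1,"z":-0.1,"roll":0},
  {"x":1.5,"y":-0.1,"z":-0.1,"roll":0},
  {"x":2.0,"y":-0.1,"z":-0.1,"roll":0},
  {"x":2.2,"y":-0.1,"z":-0.1,"roll":0},
  {"x":2.4,"y":-0.1,"z":-0.1,"roll":0},
  {"x":2.5,"y":-0.1,"z":-0.1,"roll":0},
  {"x":2.6,"y":-0.1,"z":-0.1,"roll":0},
  {"x":2.65,"y":-0.1,"z":-0.1,"roll":0},
  {"x":2.65,"y":-0.1,"z":-0.1,"roll":0},
])

```text
time_s: 3.48
tool_pos: [0.5982, 0.0435, 0.0721]
tool_rot: [-2.115, 0.199, 2.128]
contact_force: [-1.8, -1.1, 3.6]
width: 0.003
```

Emit:
drive_tool([
  {"x":0.05,"y":0,"z":0,"roll":0},
  {"x":0.08,"y":0,"z":0,"roll":0},
  {"x":0.1,"y":0,"z":0,"roll":0},
  {"x":0.12,"y":0,"z":0,"roll":0},
  {"x":0.12,"y":0,"z":0,"roll":0},
  {"x":0.12,"y":0,"z":0,"roll":0},
  {"x":0.12,"y":0,"z":0,"roll":0},
  {"x":0.12,"y":0,"z":0,"roll":0},
  {"x":0.12,"y":0,"z":0,"roll":0},
  {"x":0.12,"y":0,"z":0,"roll":0},
])

```text
time_s: 4.32
tool_pos: [0.5982, 0.0435, 0.0715]
tool_rot: [-2.115, 0.199, 2.128]
contact_force: [-3.5, -0.9, 7.4]
width: -0.0
```

Run:
```python
from h import *
to([.5985,.044,.12],-100.75)
im=get_image('wrist'); save('w2',im,(150,0,490,250),2)
to([.5985,.044,.12],-100.75)
```

```text
t 4.32 pos [0.5982 0.0435 0.0715] yaw -100.8 F [-3.53 -0.93  7.41] w -0.0
shift cm [-4.85 -0.06  0.01] roll -0.01
t 4.37 pos [0.5983 0.0435 0.0715] yaw -100.8 F [-2.65 -1.07  7.73] w 0.0
shift cm [-4.85 -0.06  0.02] roll -0.01
```

View pics/w2.png

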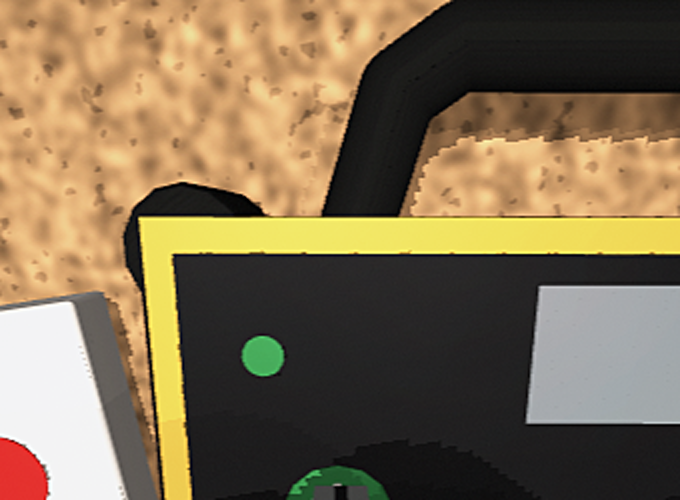

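At 7.4 N and z = 71.5 mm the key is on its stop, and the LED at (263,356) is lit bright green. I'll go straight up, then over to the +y side of the switch.

Emit:
drive_tool([
  {"x":-0.5,"y":0,"z":0,"roll":0},
  {"x":-1.2,"y":0,"z":0,"roll":0},
  {"x":-2.0,"y":0.5,"z":0,"roll":0},
  {"x":-2.5,"y":2,"z":0,"roll":0},
  {"x":-2.9,"y":4,"z":0,"roll":0},
  {"x":-2.9,"y":6,"z":0,"roll":0},
  {"x":-2.9,"y":8,"z":0,"roll":0},
  {"x":-2.9,"y":10,"z":0,"roll":0},
  {"x":-2.9,"y":11.5,"z":0,"roll":0},
  {"x":-2.9,"y":12,"z":0,"roll":0},
])

```text
time_s: 5.2
tool_pos: [0.576, -0.0769, 0.101]
tool_rot: [-2.116, 0.202, 2.126]
contact_force: [0.5, 0.1, -0.4]
width: 0.001
```

Run:
```python
from h import *
m=np.load('w1m.npy',allow_pickle=True).item()
for v in(60,72,84): print(ray(m,381.8,v,.08))
to([.574,-.075,.074],-100.75)
```

```text
[ 0.58071965 -0.10165779  0.08      ]
[ 0.56964736 -0.10045925  0.08      ]
[ 0.55833338 -0.09923454  0.08      ]
t 5.2 pos [ 0.576  -0.0769  0.101 ] yaw -100.9 F [ 0.53  0.13 -0.44] w 0.001
shift cm [ 2.7  -0.15  0.22] roll -0.04
```

Emit:
drive_tool([
  {"x":0,"y":-0.2,"z":0.1,"roll":0},
  {"x":0,"y":-0.2,"z":0.2,"roll":0},
  {"x":0.5,"y":-0.2,"z":0.2,"roll":0},
  {"x":1.0,"y":-0.2,"z":0.2,"roll":0},
  {"x":1.5,"y":-0.2,"z":0.2,"roll":0},
  {"x":2.0,"y":-0.2,"z":0.2,"roll":0},
  {"x":2.4,"y":-0.2,"z":0.2,"roll":0},
  {"x":2.6,"y":-0.2,"z":0.2,"roll":0},
  {"x":2.7,"y":-0.2,"z":0.2,"roll":0},
  {"x":2.7,"y":-0.2,"z":0.2,"roll":0},
])

```text
time_s: 6.03
tool_pos: [0.5741, -0.0744, 0.0736]
tool_rot: [-2.115, 0.202, 2.127]
contact_force: [0.6, 0.5, -0.6]
width: 0.002
```

Run:
```python
from h import *
to([.5695,-.101,.074],-100.75)
m=camera_model('wrist'); print(proj(m,[[.5695,-.101,.08],[.574,-.075,.074]]))
im=get_image('wrist'); save('w3',im,(240,100,440,300),3)
```

```text
t 6.03 pos [ 0.5741 -0.0744  0.0736] yaw -100.9 F [ 0.57  0.53 -0.61] w 0.002
shift cm [-0.04  2.7  -0.05] roll -0.04
[[373.28014199 265.88900919]
 [320.40370695 260.86793758]]
```

View pics/w3.png

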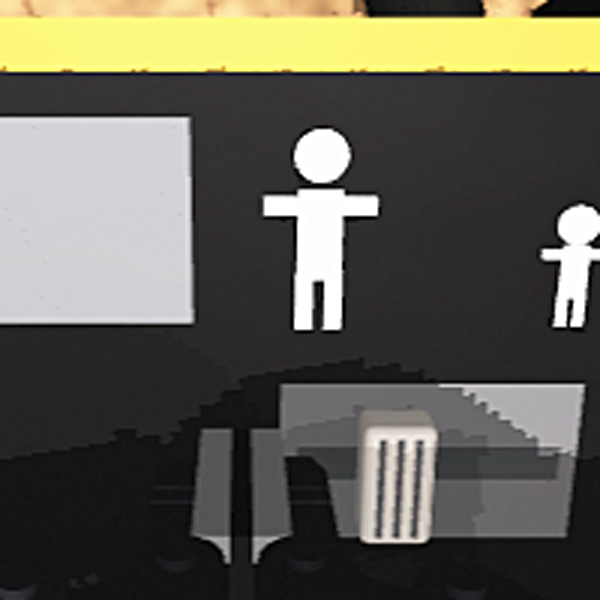

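The tab is at about (398,485) in the crop and the shut fingers at (241,…), with a finger back edge near x = 335. That leaves about 6 mm of clearance, and fingers and tab line up in x. From the slot, about 16 mm of travel remains. I'll push 2 cm first.

Emit:
drive_tool([
  {"x":0,"y":0.2,"z":0,"roll":0},
  {"x":0,"y":0.4,"z":0,"roll":0},
  {"x":0,"y":0.6,"z":0,"roll":0},
  {"x":0,"y":0.8,"z":0,"roll":0},
  {"x":0,"y":1.0,"z":0,"roll":0},
  {"x":0,"y":1.2,"z":0,"roll":0},
  {"x":0,"y":1.4,"z":0,"roll":0},
  {"x":0,"y":1.6,"z":0,"roll":0},
  {"x":0,"y":1.8,"z":0,"roll":0},
  {"x":0,"y":2.0,"z":0,"roll":0},
])

```text
time_s: 6.92
tool_pos: [0.5705, -0.0942, 0.074]
tool_rot: [-2.116, 0.202, 2.126]
contact_force: [1.4, 1.5, 0.7]
width: 0.001
```

Run:
```python
from h import *
to([.5695,-.101,.074],-100.75)
im=get_image('wrist'); save('w4',im,(240,100,440,300),3)
to([.5695,-.101,.074],-100.75)
```

```text
t 6.92 pos [ 0.5705 -0.0942  0.074 ] yaw -100.9 F [1.43 1.53 0.74] w 0.001
shift cm [-0.    0.69 -0.03] roll -0.04
t 6.97 pos [ 0.5705 -0.0945  0.074 ] yaw -100.9 F [0.79 0.82 0.31] w -0.0
shift cm [-0.    0.65 -0.02] roll -0.04
```

View pics/w4.png

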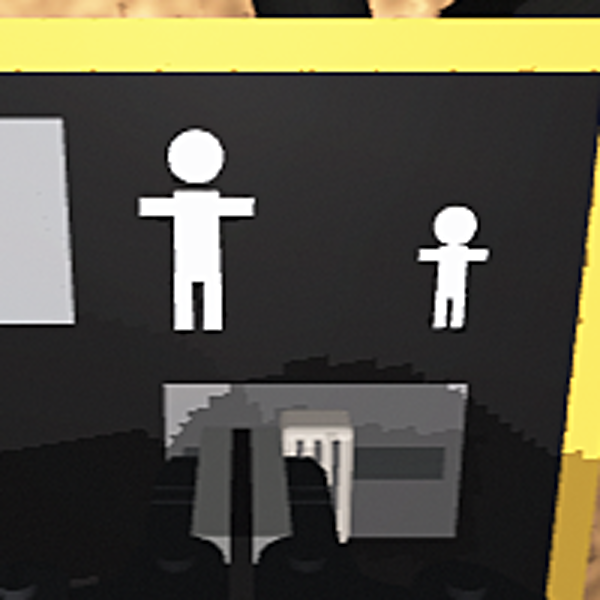

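The finger is touching the tab, now at (318,480), and has moved it about 6 mm. There are 10–14 mm left, so I'll push 0.9 cm and then creep.

Emit:
drive_tool([
  {"x":0,"y":0.1,"z":0,"roll":0},
  {"x":0,"y":0.2,"z":0,"roll":0},
  {"x":0,"y":0.3,"z":0,"roll":0},
  {"x":0,"y":0.4,"z":0,"roll":0},
  {"x":0,"y":0.5,"z":0,"roll":0},
  {"x":0,"y":0.6,"z":0,"roll":0},
  {"x":0,"y":0.7,"z":0,"roll":0},
  {"x":0,"y":0.8,"z":0,"roll":0},
  {"x":0,"y":0.9,"z":0,"roll":0},
  {"x":0,"y":0.9,"z":0,"roll":0},
])

```text
time_s: 7.8
tool_pos: [0.5687, -0.1036, 0.0739]
tool_rot: [-2.116, 0.202, 2.126]
contact_force: [0.7, 1.1, 0.9]
width: 0.002
```

Emit:
drive_tool([
  {"x":0,"y":0.05,"z":0,"roll":0},
  {"x":0,"y":0.1,"z":0,"roll":0},
  {"x":0,"y":0.12,"z":0,"roll":0},
  {"x":0,"y":0.15,"z":0,"roll":0},
  {"x":0,"y":0.15,"z":0,"roll":0},
  {"x":0,"y":0.15,"z":0,"roll":0},
  {"x":0,"y":0.15,"z":0,"roll":0},
  {"x":0,"y":0.15,"z":0,"roll":0},
  {"x":0,"y":0.15,"z":0,"roll":0},
  {"x":0,"y":0.15,"z":0,"roll":0},
])

```text
time_s: 8.63
tool_pos: [0.5686, -0.1043, 0.0739]
tool_rot: [-2.115, 0.201, 2.125]
contact_force: [0.9, 5.0, 1.0]
width: 0.0
```

The force rose to 5 N and motion stalled, so the tab is on its end stop. I'll back off, lift, and look.

Emit:
drive_tool([
  {"x":0,"y":-0.2,"z":0,"roll":0},
  {"x":0,"y":-0.6,"z":0,"roll":0},
  {"x":-0.5,"y":-0.8,"z":0,"roll":0},
  {"x":-1.5,"y":-0.8,"z":0.5,"roll":0},
  {"x":-3,"y":-1,"z":2,"roll":0},
  {"x":-4,"y":-2,"z":4,"roll":0},
  {"x":-5,"y":-4,"z":6,"roll":0},
  {"x":-6,"y":-6,"z":8,"roll":0},
  {"x":-6,"y":-7,"z":9,"roll":0},
  {"x":-6,"y":-7,"z":9,"roll":0},
])

```text
time_s: 9.47
tool_pos: [0.4921, -0.0167, 0.1357]
tool_rot: [-2.117, 0.199, 2.126]
contact_force: [0.1, -0.1, -0.1]
width: 0.003
```

Run:
```python
from h import *
m=camera_model('wrist'); im=get_image('wrist'); np.save('w5',im); save('w5',im,(160,30,560,330),2)
print(proj(m,[[.4955,-.0175,.054],[.5985,.044,.0755]]))
hsv=cv2.cvtColor(im,cv2.COLOR_RGB2HSV); org=cv2.inRange(hsv,(3,130,100),(20,255,255))
n,l,st,c=cv2.connectedComponentsWithStats(org)
for i in range(1,n):
    if st[i,4]>300: print(st[i],c[i],ray(m,*c[i],.07),ray(m,*c[i],.054))
to([.4955,-.0175,.085],-100.75)
```

```text
[[320.02716509 205.39025396]
 [191.1414128   78.01607557]]
[528  35  29  31 400] [542.4275  49.105 ] [ 0.57481772 -0.17224253  0.07      ] [ 0.57543201 -0.18311858  0.054     ]
[ 519   63   75   67 1320] [546.18409091 102.42272727] [ 0.54236596 -0.17550551  0.07      ] [ 0.5404719  -0.18663377  0.054     ]
[ 270  163  102   89 2107] [319.83246322 202.62126246] [ 0.50269446 -0.0187581   0.07      ] [ 0.497734   -0.01777061  0.054     ]
[ 298  183   45   43 1261] [320.0333069  203.88025377] [ 0.50173813 -0.01872316  0.07      ] [ 0.49670375 -0.01773297  0.054     ]
t 9.52 pos [ 0.4934 -0.018   0.1354] yaw -100.8 F [-0.33  0.42  0.01] w -0.001
shift cm [ 5.03 -0.08 -0.22] roll -0.01
```

View pics/w5.png

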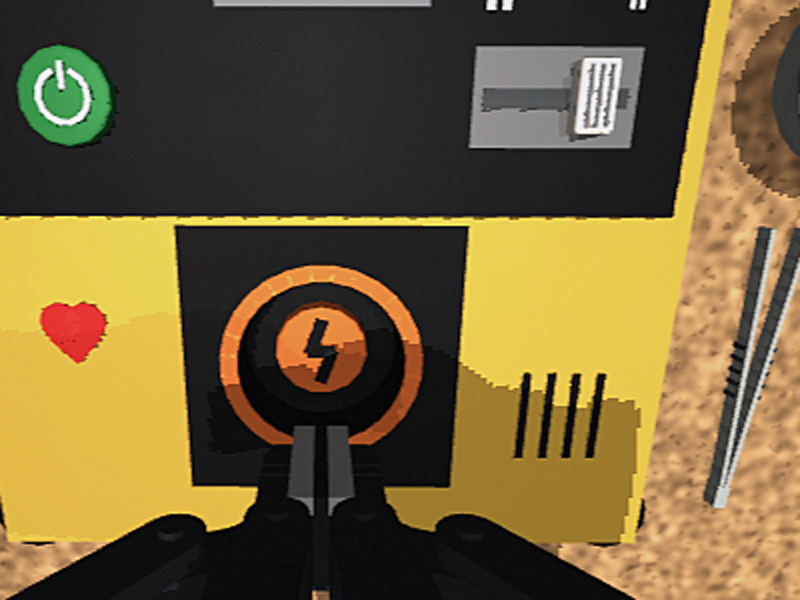

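The tab now stands at the child end of its slot, at (598,95) in the crop. The well is clear at (322,350), the LED is out of frame, and the trainer's key and well positions match the earlier ones to about 1 mm. I'll lower into the well, stopping just above the key.

Emit:
drive_tool([
  {"x":0.5,"y":-0.1,"z":-0.2,"roll":0},
  {"x":1.5,"y":-0.1,"z":-0.25,"roll":0},
  {"x":2.5,"y":-0.1,"z":-0.25,"roll":0},
  {"x":3.5,"y":-0.1,"z":-0.25,"roll":0},
  {"x":4.5,"y":-0.1,"z":-0.25,"roll":0},
  {"x":5.5,"y":-0.1,"z":-0.25,"roll":0},
  {"x":6.5,"y":-0.1,"z":-0.25,"roll":0},
  {"x":7.2,"y":-0.1,"z":-0.25,"roll":0},
  {"x":7.6,"y":-0.1,"z":-0.25,"roll":0},
  {"x":7.7,"y":-0.1,"z":-0.25,"roll":0},
])

```text
time_s: 10.35
tool_pos: [0.4953, -0.0172, 0.0574]
tool_rot: [-2.116, 0.199, 2.127]
contact_force: [-0.5, -0.1, 0.3]
width: -0.001
```

Run:
```python
from h import *
to([.496,-.0176,.048],-100.75)
```

```text
t 10.35 pos [ 0.4953 -0.0172  0.0574] yaw -100.8 F [-0.53 -0.14  0.26] w -0.001
shift cm [ 0.94  0.02 -0.08] roll -0.01
```

No contact yet. I'll press to 9.8 mm, just past the nominal full travel at 9.4 mm.

Emit:
drive_tool([
  {"x":0.2,"y":0,"z":0,"roll":0},
  {"x":0.4,"y":0,"z":0,"roll":0},
  {"x":0.6,"y":0,"z":0,"roll":0},
  {"x":0.75,"y":0,"z":0,"roll":0},
  {"x":0.85,"y":0,"z":0,"roll":0},
  {"x":0.92,"y":0,"z":0,"roll":0},
  {"x":0.96,"y":0,"z":0,"roll":0},
  {"x":0.98,"y":0,"z":0,"roll":0},
  {"x":0.98,"y":0,"z":0,"roll":0},
  {"x":0.98,"y":0,"z":0,"roll":0},
])

```text
time_s: 11.18
tool_pos: [0.4956, -0.0173, 0.048]
tool_rot: [-2.118, 0.199, 2.126]
contact_force: [-0.0, -0.5, 5.6]
width: -0.002
```

Emit:
drive_tool([
  {"x":0.05,"y":0,"z":0,"roll":0},
  {"x":0.08,"y":0,"z":0,"roll":0},
  {"x":0.1,"y":0,"z":0,"roll":0},
  {"x":0.1,"y":0,"z":0,"roll":0},
  {"x":0.1,"y":0,"z":0,"roll":0},
  {"x":0.1,"y":0,"z":0,"roll":0},
  {"x":0.1,"y":0,"z":0,"roll":0},
  {"x":0.1,"y":0,"z":0,"roll":0},
  {"x":0.1,"y":0,"z":0,"roll":0},
  {"x":0.1,"y":0,"z":0,"roll":0},
])

```text
time_s: 12.02
tool_pos: [0.4956, -0.0173, 0.0479]
tool_rot: [-2.118, 0.199, 2.126]
contact_force: [-2.5, 1.7, 11.7]
width: 0.001
```

The key is firmly on its stop: 11.7 N with no further travel, held for about 1 s. Releasing straight up now.

Emit:
drive_tool([
  {"x":-0.3,"y":0,"z":0,"roll":0},
  {"x":-0.8,"y":0,"z":0,"roll":0},
  {"x":-1.6,"y":0,"z":0,"roll":0},
  {"x":-2.6,"y":0,"z":0,"roll":0},
  {"x":-4,"y":0,"z":0,"roll":0},
  {"x":-6,"y":0,"z":0,"roll":0},
  {"x":-9,"y":0,"z":0,"roll":0},
  {"x":-12,"y":0,"z":0,"roll":0},
  {"x":-14,"y":0,"z":1,"roll":0},
  {"x":-15,"y":0,"z":1,"roll":0},
])

```text
time_s: 12.85
tool_pos: [0.4865, -0.0156, 0.2015]
tool_rot: [-2.123, 0.2, 2.122]
contact_force: [0.1, 0.0, 0.5]
width: 0.0
```

Run:
```python
from h import *
to([.4955,-.0175,.2],-100.75)
m=camera_model('wrist'); im=get_image('wrist'); save('w6',im,None,1.25); np.save('w6',im); np.save('w6m',m,allow_pickle=True)
print('expect px tab@start, tab+16, shock, power (x1.25)',proj(m,[[.5695,-.101,.08],[.5665,-.1167,.08],[.4955,-.0175,.054],[.5985,.044,.076]])*1.25)
```

```text
t 12.85 pos [ 0.4865 -0.0156  0.2015] yaw -100.8 F [0.12 0.02 0.51] w 0.0
shift cm [ 0.15  0.02 -0.92] roll -0.01
expect px tab@start, tab+16, shock, power (x1.25) [[505.64084036 100.05393867]
 [530.37745984 100.09687859]
 [400.04269507 224.41805495]
 [278.63581565  98.12816612]]
```

View pics/w6.png

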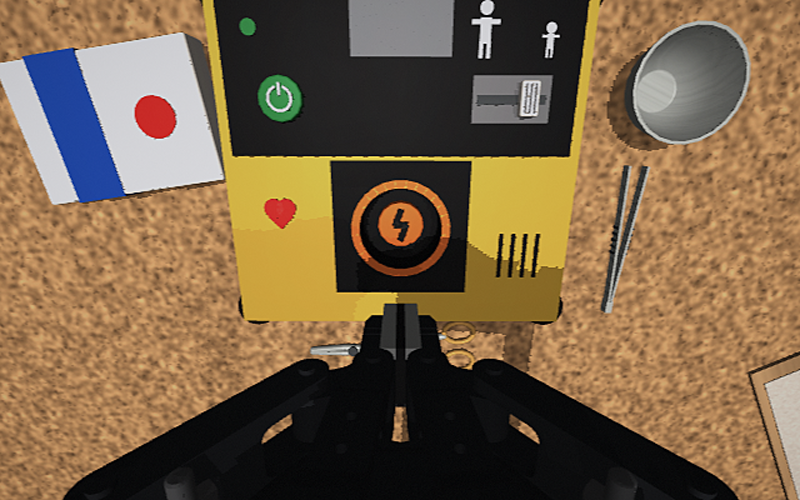

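The final view shows the shock key at (400,225) and the power key at (279,98), both released and on their predicted pixels, so the trainer has not moved. The tab is at (530,99), and the neighbouring objects are where they were. One numeric check of the switch position against its slot before handing in.

Run:
```python
from h import *
ey=np.array([.1865,.9825]); 
im=np.load('w6.npy'); m=np.load('w6m.npy',allow_pickle=True).item(); g=cv2.cvtColor(im,cv2.COLOR_RGB2GRAY)
print(g[85,372:446].tolist()); print(g[80,372:446:1].tolist())
f=lambda u,v,z:(ray(m,u,v,z)[:2]@ey*1000).round(1)
w1=np.load('w1m.npy',allow_pickle=True).item()
print('slot',f(476/1.25,80,.07),f(547/1.25,80,.07),'plate',f(471/1.25,80,.07),f(552/1.25,80,.07),'tab now',f(424.2,79,.08))
print('tab start',ray(w1,381.8,72,.08)[:2]@ey*1000)
h=cv2.cvtColor(im,cv2.COLOR_RGB2HSV); a=cv2.cvtColor(np.load('w1.npy'),cv2.COLOR_RGB2HSV)
print('LED now',im[21,198],'before',np.load('w1.npy')[22,218])
```

```text
[33, 32, 32, 31, 22, 73, 123, 132, 129, 133, 134, 135, 132, 130, 128, 129, 127, 129, 128, 128, 126, 127, 129, 129, 133, 133, 129, 128, 126, 127, 126, 125, 124, 124, 124, 124, 126, 127, 120, 108, 109, 99, 80, 66, 163, 223, 180, 92, 91, 187, 205, 135, 135, 205, 195, 119, 158, 216, 187, 117, 116, 119, 119, 118, 118, 118, 128, 88, 14, 25, 25, 26, 24, 27]
[32, 33, 31, 31, 25, 55, 110, 136, 135, 98, 62, 77, 76, 76, 77, 76, 78, 78, 78, 77, 76, 77, 76, 75, 77, 78, 77, 75, 76, 76, 76, 75, 76, 76, 75, 74, 75, 74, 76, 75, 70, 62, 68, 72, 117, 195, 226, 187, 113, 157, 216, 183, 99, 179, 232, 170, 98, 192, 209, 130, 61, 72, 71, 71, 100, 125, 124, 101, 45, 22, 26, 26, 25, 27]
slot 24.3 -23.3 plate 27.6 -26.7 tab now -8.8
tab start 7.538019603544568
LED now [ 54 133  70] before [ 51 125  67]
```

```bash
python3 -c "
from h import *
print(sense()['contact_force'],sense()['time_s']); print(finish_job())"
```

```text
[ 0.19078151 -0.06933547  1.86320819] 12.9
the job is handed in; nothing more can be done
None
```

I ran the drill in the order asked and handed it in at 12.9 s, with the shut fingers about 13 cm above the deck and touching nothing.

- **Power key:** I pressed it once, until the fingertips stopped at z = 71.5 mm under 7.4 N. That is its full 4.5 mm of travel. I didn't touch it again.
- **Patient switch:** I pushed it until it stalled against the child end at about 5 N. The last image puts it at about 19.3 mm of 20 mm, assuming the slot is symmetric about mid-travel. The difference is within the measuring error.
- **Shock key:** I pressed it once, after the switch was over, to z = 48 mm, its full 6 mm. I held it there for about 1 s, reaching 11.7 N with no further travel, then released it straight up.

In the last image both keys look released at their predicted pixels, so the trainer has not visibly moved. The carton, forceps, bowl and needle holder look undisturbed. The suture pad was not in that view, but the arm did not work near it.

**Not confirmed:** the green lamp gave no clear sign that the trainer is on. Its colour barely changed between the first and last wrist views, so the power-on rests on the key's travel and force alone. The last force reading, just before hand-in, showed 1.9 N vertically; I took it as sensor noise because the arm was in free air.

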